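# Back off the left-hand gas spindle and take out the connector

## Task

The brass gas connector is clamped in its yoke by a T-handled spindle with a left-hand thread, as fuel-gas fittings have, so it loosens clockwise; go by feel and never force it tighter. Back the spindle out until you feel it come up against its retaining clip, without forcing the clip, and only then draw the connector gently out of the open front of the yoke and set it down gently, upright on the floor of the steel tray. Leave the spindle backed out and the other things on the table where they are.

Things in the scene. Friction and masses are not known exactly. Their poses are not given: they have to be found in the camera images.
- tbar (a point): centre of the spindle's steel T-bar: flat upright bar 60 mm long (its x), 12 mm thick (y), 26 mm tall (z), on a 12 mm shank with a 20 mm collar just under the bar. It turns about the vertical through this point. Left-hand thread: CLOCKWISE seen from above loosens and raises it, 2.6 mm per rad. Starts 0 to 1.2 rad from fully tight, 143 to 146 mm above the table. Friction 0.12 N m; stays put.
- yoke: fixed steel gas yoke on a 130 x 110 x 12 mm foot plate; origin under the plate's centre, on the table; spindle axis = its z axis; open front faces its -x. Top bar 92 to 110 mm high, 36 mm in x, 61 mm in y, on two cheeks 36 mm long, 37 mm apart, centred on the axis. Behind the connector is a wall. The shank's lower end sits in the connector's groove.
- bush (a joint): wind-up of the springy bush (in the yoke's top bar, around the shank) that carries spindle, seat and clip, rad, + clockwise from above; 0 = unstrained, 2 N m per rad. Turning against friction alone winds it about 0.06. When tight, anticlockwise the spindle is at a stop; backed out, a clip stops it after 1.4 to 3.2 rad of loosening: where must be felt. Stopped, further turning only winds the bush; 0.25 rad damages it.
- seat (a point): seat of the yoke, 50 mm above the table on the spindle's axis, axes as the yoke's; the connector stands on it. Its only way out is level along -x of the yoke, 45 mm or more, before it may be lifted.
- connector: loose brass connector, about 0.2 kg, 115 mm long; origin under the centre of its block, axes start along the yoke's. Block 40 x 34 mm, 30 mm high, 1.5 mm play to each cheek; an 18 mm wide, 6 mm deep groove runs across its top. A neck runs to -x and carries the grip tab. Flat underside, upright = z up. Clear of the shank only when the spindle is at its clip.
- tab (a point): grasp point on the connector's grip tab: upright plate 10 mm thick (y), 26 mm in x, from 0 to 84 mm above the connector's underside; this point is 64 mm above that underside and 82 mm in front (-x) of the connector's origin.
- tray: fixed open steel tray 190 mm (x) by 170 mm (y), walls 30 mm high, 4 mm thick; origin under its centre, on the table; its inner floor is 4 mm above the table.
- jar: small closed glass jar with red cap, 60 mm wide, 85 mm high, bystander; origin under its centre
- amber: brown glass bottle, 54 mm wide, 130 mm high, bystander; origin under its centre
- flask: clear glass bottle with red cap, 64 mm wide, 140 mm high, bystander; origin under its centre
- ferrule: steel pipe ferrule ring, 50 mm wide, 18 mm high, bystander; origin under its centre
- seal: black rubber sealing ring, 44 mm wide, 8 mm high, bystander; origin under its centre
- plug: upright brass blanking plug, 26 mm wide, 32 mm high, bystander; origin under its centre
- spanner: steel spanner, 150 mm long, lying flat, bystander
There are look-alikes about, which are no part of the job. Leave any purple or red look-alike of the yoke alone. There is more than one size of the connector; the job needs the larger.

How it is judged:
By the outcome, as a careful person would: the job done as asked, in the order asked, and still so for the second after the job is handed in, with the robot touching nothing.
It also fails if it takes over 72 s, if anything falls off the work surface, if the arm or the gripper's body presses on something with over 40 N, if the wrist force passes 120 N, or if a joint passes its speed limit or range.

## Robot

A 6-joint arm with a two-finger parallel gripper is mounted at the origin on the work surface. World frame = base frame: x ahead of the robot, y to its left, z up, the work surface at z = 0. Lengths are in mm, angles in degrees, forces in N, time in s.
With the tool pointing down it reaches from about 350 to 850 mm from the base axis. Payload 8.1 kg.
Tool frame: the origin (TCP) lies at the very end of the fingers, on their centre line; the grasp point (between the pads) lies 19 mm behind it (pinch_z is the z of the grasp point in the tool frame, in mm); z points along the fingers, y is the direction in which the jaws open and shut (so a half turn about z gives the same grasp; the last joint's range is limited). The gripper opens to 85 mm and grips with 20 to 120 N. Pads are 22 mm wide; open, the fingers measure 114 mm over their backs; the gripper's body (76 mm by 85 mm) begins 54 mm behind the grasp point. The pads swing forward as they close: fully open they stand 13 mm farther back than shut.
Start: joints at [-80.638, 7.471, 85.268, -0, 87.261, -4.893], TCP at [147.765, -581.525, 231.292] pointing down, gripper open.
Joint ranges: [-169.43, 169.43], [-51.17, 129.36], [1.28, 143.12], [-76.62, 256.62], [0, 156.53], [-152.29, 152.29]. Speed limits (degrees/s): [136.94, 136.94, 159.86, 180, 180, 180].

## Interface

Orientations are given as [roll, pitch, yaw] about the fixed x, y, z axes, in that order (R = Rz(yaw) Ry(pitch) Rx(roll)).
In Python, from bench import * gives the robot as it stands.
- The arm moves only by the shell command python3 -m creep 'ROWS' [FORCE]. ROWS is a JSON object of lists of equal length, an entry for each row: "translation": the shift along the tool's x, y, z in mm, a list of three; "rotation": the turn, a rotation vector about the tool's x, y, z in rad, a list of three; "claw": the finger opening in mm, from 0 to 85.4. In form: {"translation": [[dx, dy, dz], ...], "rotation": [[ax, ay, az], ...], "claw": [claw, ...]}. A call has 1 to 10 rows; each row shifts and turns the commanded pose from where the row before left it, along the tool's axes as they then stand; what a row does not reach is not made up. A row lasts 1/10 s, in which the tool goes at most 50 mm and 8.59 degrees, less where a joint would pass 70% of its speed; a pose out of reach is approached as far as the arm can. A call is refused whole if a number of a shift passes 50 or a number of a turn 0.15, either way. A call with a gripper value outside its range is refused whole. The fingers move at their own pace and stop on an object; FORCE is the grip in N (left out, the last holds). Time passes only in rows, so rows that do not move let the fingers close. It gives the time, the measured TCP pose, the force and the opening at its end, in the units of the state.
- sense(): the state, without advancing time (a new reading comes with each control period).
- snapshot(name): name is "scene" or "top"; returns a dict with "frame" (480x640x3 uint8, red, green, blue), "intrinsics" (3x3 intrinsics, pixels), "extrinsics" (4x4, takes a point from camera to world coordinates). Camera axes: x right, y up, looking along -z (the intrinsics and any distortion apply to the point x, -y, -z); pixel columns grow to the right and rows downward; lengths in mm; the calibration is good to about 2 mm. A picture is of the moment at which its call begins. There is no depth.
- hand_in(): hands the job in, once; it reports no verdict.
The state is a dict: "time": time; "joint_pos": joint angles; "qd": joint speeds; "joint_efforts": joint torques, N m; "tool_pos": TCP position; "tcp_rot": TCP orientation; "ft_force": force on the tool from outside, world axes, zero at the start; "wrist_torque": the same for the moment, N m; "finger_gap": finger opening in mm.
Only numpy, scipy, OpenCV 4.12 (cv2) and the standard library are available. Lean on these libraries where they do the work, as an engineer would, in place of code of your own. Each camera call takes 0.05 s, during which the arm holds its last target.

## Working session

There is one attempt and no reset: what is moved stays moved. The work goes in short steps, Python scripts to look and compute and a shell command to move; the robot and the scene stay as the last step left them, time stands still between calls to the robot, and variables do not carry over. Pictures are saved under pics/ and viewed, and the job is handed in when it is done.

```bash
ls -la; mkdir -p pics; python3 - <<'E'
from bench import *
import cv2
print(sense())
for n in("scene","top"):
    s=snapshot(n); cv2.imwrite(f"pics/{n}0.png",s["frame"][:,:,::-1]); print(n,s["intrinsics"],s["extrinsics"],[k for k in s])
E
```

```text
total 12
drwxr-xr-x  3 agent agent 4096 Dec  6 14:56 .
drwxr-xr-x 23 root  root  4096 Dec  6 14:56 ..
drwxr-xr-x  2 agent agent 4096 Dec  6 14:56 pics
{'time': 0.0, 'joint_pos': array([-8.06402485e+01,  7.51598315e+00,  8.53303013e+01, -2.82753132e-04,
        8.72604052e+01, -4.89484349e+00]), 'qd': array([-0.05533591,  0.12985215, -0.00379502,  0.03276191, -0.06647399,
        0.06461446]), 'joint_efforts': array([ 1.42354472e-05, -5.69408727e+01, -5.00547695e+01, -2.25500463e-05,
        1.50930835e-02,  1.88823907e-05]), 'tool_pos': array([ 147.6504494 , -580.98043811,  230.22550418]), 'tcp_rot': array([-1.79893675e+02, -8.82216009e-03,  1.42546006e+01]), 'ft_force': array([-0.18933806,  0.37737711, -0.44976764]), 'wrist_torque': array([-0.00660808, -0.04915519,  0.01057788]), 'finger_gap': 85.66527634245568}
scene [[479.30100502   0.         316.86178763]
 [  0.         479.30100502 237.10116706]
 [  0.           0.           1.        ]] [[-3.29028319e-01 -7.83423120e-01  5.27246223e-01  1.08252845e+03]
 [ 9.44175765e-01 -2.63165475e-01  1.98181879e-01  2.08132372e+02]
 [-1.65072632e-02  5.63020557e-01  8.26278018e-01  9.42327228e+02]
 [ 0.00000000e+00  0.00000000e+00  0.00000000e+00  1.00000000e+00]] ['frame', 'intrinsics', 'extrinsics']
top [[511.40055412   0.         320.72798007]
 [  0.         511.40055412 243.38417984]
 [  0.           0.           1.        ]] [[ 1.45649889e-03  9.73805462e-01 -2.27378099e-01  3.33879052e+02]
 [-9.99980539e-01  3.89663593e-05 -6.23861707e-03  1.22946729e+01]
 [-6.06633928e-03  2.27382760e-01  9.73786568e-01  1.15682631e+03]
 [ 0.00000000e+00  0.00000000e+00  0.00000000e+00  1.00000000e+00]] ['frame', 'intrinsics', 'extrinsics']
```

View pics/scene0.png

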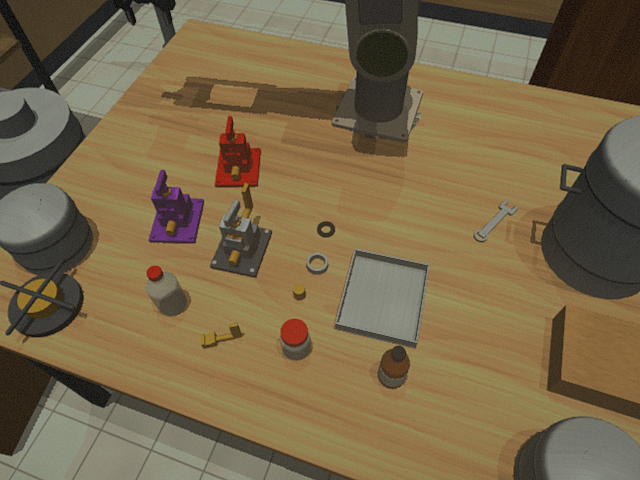

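View pics/top0.png

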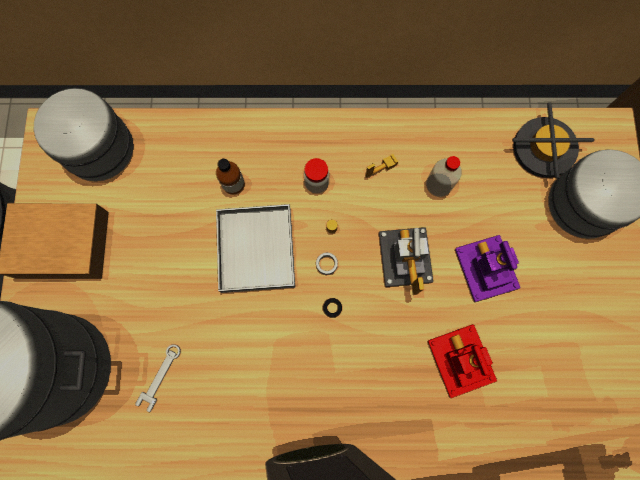

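```bash
cat > h.py <<'E'
import numpy as np, cv2
from bench import *
def pix(s,p):
    p=np.atleast_2d(np.asarray(p,float)); T=np.linalg.inv(s["extrinsics"]); c=p@T[:3,:3].T+T[:3,3]
    K=s["intrinsics"]; return np.c_[K[0,0]*c[:,0]/-c[:,2]+K[0,2], K[1,1]*-c[:,1]/-c[:,2]+K[1,2]]
def ray(s,u,v,z):
    K=s["intrinsics"]; d=np.array([(u-K[0,2])/K[0,0],-(v-K[1,2])/K[1,1],-1]); E=s["extrinsics"]
    d=E[:3,:3]@d; o=E[:3,3]; return o+d*(z-o[2])/d[2]
def crop(s,u0,v0,w,h,k,name,draw=None):
    im=s["frame"][v0:v0+h,u0:u0+w,::-1]; im=cv2.resize(im,None,fx=k,fy=k,interpolation=cv2.INTER_CUBIC)
    if draw:
        for pts,col in draw:
            q=((pix(s,pts)+.5-[u0,v0])*k).round().astype(int)
            cv2.polylines(im,[q.reshape(-1,1,2)],False,col,1)
    cv2.imwrite(f"pics/{name}.png",im)
def tri(obs): # [(s,u,v)]
    A=[];b=[]
    for s,u,v in obs:
        o=s["extrinsics"][:3,3]; d=ray(s,u,v,0)-o; d/=np.linalg.norm(d); M=np.eye(3)-np.outer(d,d); A.append(M); b.append(M@o)
    x=np.linalg.lstsq(np.vstack(A),np.hstack(b),rcond=None)[0]; return x
E
python3 - <<'E'
from h import *
s=snapshot("scene");crop(s,195,170,100,110,5,"s1"); t=snapshot("top");crop(t,365,210,80,90,6,"t1")
crop(t,200,190,110,120,5,"t2")
E
```

```text
(no output)
```

View pics/s1.png

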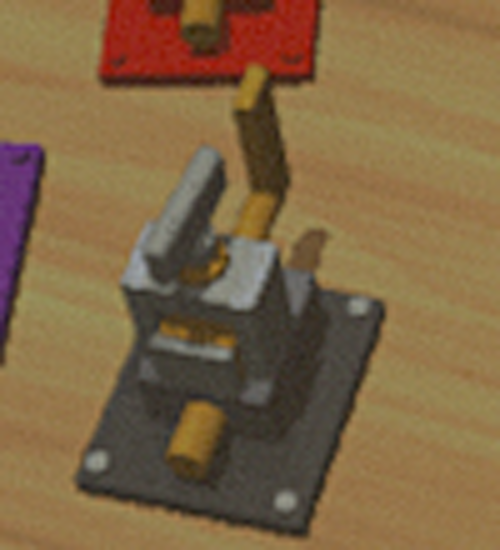

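View pics/t1.png

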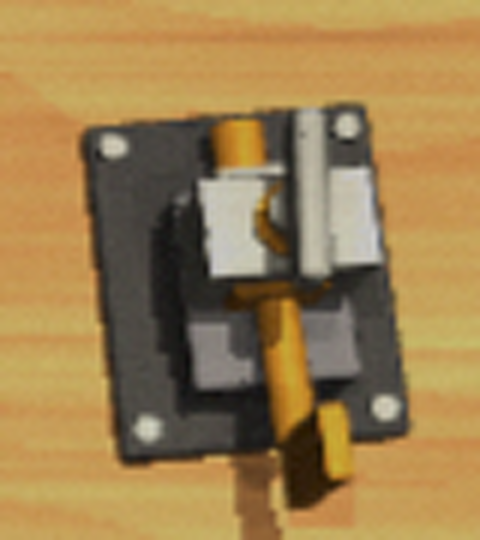

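View pics/t2.png

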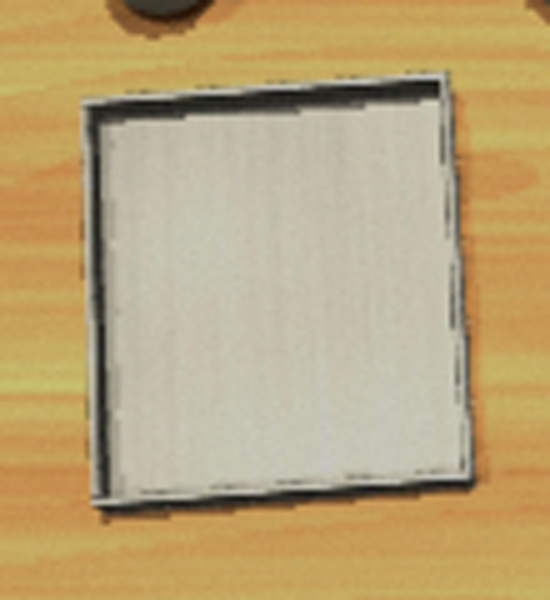

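```bash
cat > fit.py <<'E'
from h import *
from scipy.optimize import least_squares
s=snapshot("scene");t=snapshot("top")
T=lambda u,v:(365+u/6-.5+.08,210+v/6-.5+.08)
S=lambda u,v:(195+u/5-.4,170+v/5-.4)
R=lambda a:np.array([[np.cos(a),-np.sin(a)],[np.sin(a),np.cos(a)]])
pl={(65,55):T(85,128),(65,-55):T(365,103),(-65,-55):T(408,432),(-65,55):T(122,462)}
ps={(65,55):S(305,535),(65,-55):S(78,487),(-65,55):S(383,303)}
def f(p):
    r=[]
    for s_,d in((t,pl),(s,ps)):
        for k,v in d.items():
            w=R(p[2])@k+p[:2]; r+=list(pix(s_,[*w,12])[0]-v)
    return np.array(r)
q=least_squares(f,[450,-170,.1],loss='soft_l1'); print("yoke",q.x[:2],np.degrees(q.x[2])); print(f(q.x).round(1))
# tray
Tt=lambda u,v:(200+u/5-.4,190+v/5-.4)
tr={(1,1):Tt(82,101),(1,-1):Tt(448,72),(-1,-1):Tt(474,484),(-1,1):Tt(95,506)}
def g(p):
    return np.hstack([pix(t,[*(R(p[2])@(np.array(k)*[95,85])+p[:2]),30])[0]-v for k,v in tr.items()])
g_=least_squares(g,[450,150,.1]); print("tray",g_.x[:2],np.degrees(g_.x[2]),g(g_.x).round(1))
for z in(155,158):
  for a,b in(((300,108),(303,275)),((322,108),(330,275))):
    A=ray(t,*T(*a),z);B=ray(t,*T(*b),z); print("bar",z,A[:2],B[:2])
E
python3 fit.py
```

```text
yoke [ 572.11117103 -172.62963759] 5.617839076932228
[-1.2 -0.3 -0.7 -0.6  0.4 -0.  -0.4 -0.3 -0.6 -0.9 -1.4 -0.8  0.5 -0.9]
tray [588.64344041 169.12649904] 4.2411051890077855 [-0.1 -0.3  0.4  0.2  0.2 -0.6 -0.5  0.6]
bar 155 [ 600.66028263 -171.2004544 ] [ 543.12568415 -169.88413507]
bar 155 [ 600.65910315 -178.61310533] [ 543.1273878  -178.86655884]
bar 158 [ 599.86139795 -170.65097254] [ 542.49908861 -169.33859497]
bar 158 [ 599.86022201 -178.04142606] [ 542.50078716 -178.2941206 ]
```

```bash
cat > ov.py <<'E'
from h import *
import sys
def boxes(c,yaw,lo,hi):
    a=np.radians(yaw);R=np.array([[np.cos(a),-np.sin(a)],[np.sin(a),np.cos(a)]])
    out=[]
    P=lambda x,y,z:[*(R@[x,y]+c),z]
    for z in(lo[2],hi[2]): out.append([P(lo[0],lo[1],z),P(hi[0],lo[1],z),P(hi[0],hi[1],z),P(lo[0],hi[1],z),P(lo[0],lo[1],z)])
    return out
def run(yx,yy,yaw,bz,byaw,tag):
    c=np.array([yx,yy]);d=[]
    d+=[(b,(255,0,255)) for b in boxes(c,yaw,(-65,-55,0),(65,55,12))]
    d+=[(b,(0,255,0)) for b in boxes(c,yaw,(-18,-30.5,92),(18,30.5,110))]
    d+=[(b,(0,0,255)) for b in boxes(c,byaw,(-30,-6,bz-13),(30,6,bz+13))]
    d+=[(b,(255,255,0)) for b in boxes(c,yaw,(-82-13,-5,50),(-82+13,5,134))]
    s=snapshot("scene");crop(s,195,170,100,110,6,"s"+tag,d); t=snapshot("top");crop(t,365,210,80,90,6,"t"+tag,d)
    a=cv2.imread(f"pics/s{tag}.png");b=cv2.imread(f"pics/t{tag}.png");b=cv2.resize(b,(480,540))[:,:]
    im=np.zeros((600,800,3),np.uint8); a=cv2.resize(a,(500,550));im[:550,:500]=a;b=b[:,90:390];im[:540,500:]=b;cv2.imwrite(f"pics/{tag}.png",im)
run(*map(float,sys.argv[1:6]),sys.argv[6])
E
python3 ov.py 572 -173.5 5.6 144 0 ov1
```

```text
(no output)
```

View pics/ov1.png

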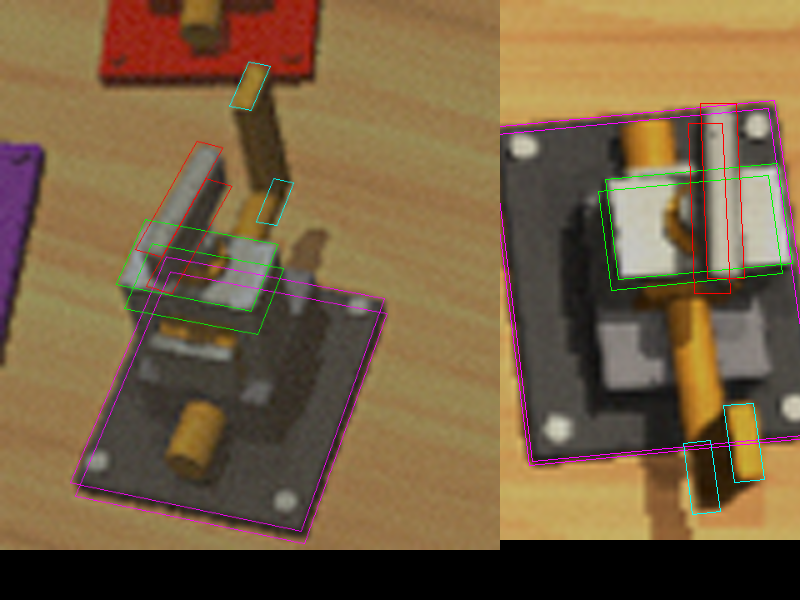

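```bash
python3 -m creep '{"translation":[[15,-8,0],[34,-19,0],[36,-20,0],[36,-20,0],[36,-20,0],[36,-20,0],[36,-20,0],[36,-20,0],[36,-20,0],[36,-20,0]],"rotation":[[0,0,0],[0,0,0],[0,0,0],[0,0,0],[0,0,0],[0,0,0],[0,0,0],[0,0,0],[0,0,0],[0,0,0]],"claw":[40,40,40,40,40,40,40,40,40,40]}' 40
python3 -m creep '{"translation":[[36,-20,0],[36,-20,0],[36,-20,0],[36,-21,0],[30,-21,0],[0,0,0]],"rotation":[[0,0,0],[0,0,0],[0,0,0],[0,0,0],[0,0,0],[0,0,0]],"claw":[40,40,40,40,40,40]}'
```

```text
time: 1.4
tool_pos: [429.6, -315.0, 231.5]
tcp_rot: [180.0, -0.0, 14.3]
ft_force: [0.8, -0.4, -0.2]
finger_gap: 39.7
time: 2.0
tool_pos: [574.1, -170.7, 231.1]
tcp_rot: [-179.9, -0.1, 14.5]
ft_force: [-1.3, 0.3, -0.6]
finger_gap: 40.4
```

```bash
python3 -m creep '{"translation":[[0,0,0],[0,0,0],[0,0,0],[0,0,0],[0,0,0],[0,0,0],[0,0,0],[0,0,0],[0,0,0],[0,0,0]],"rotation":[[0,0,-0.145],[0,0,-0.145],[0,0,-0.145],[0,0,-0.145],[0,0,-0.145],[0,0,-0.145],[0,0,-0.145],[0,0,-0.145],[0,0,-0.145],[0,0,-0.145]],"claw":[40,40,40,40,40,40,40,40,40,40]}' 40
python3 -m creep '{"translation":[[0,0,0],[0,0,0],[0,0,0],[0,0,0],[0,0,0],[0,0,0],[0,0,0],[0,0,0],[0,0,0],[0,0,0]],"rotation":[[0,0,-0.145],[0,0,-0.145],[0,0,-0.145],[0,0,-0.145],[0,0,-0.145],[0,0,-0.145],[0,0,-0.145],[0,0,-0.145],[0,0,-0.145],[0,0,-0.145]],"claw":[40,40,40,40,40,40,40,40,40,40]}' 40
python3 -c "
from h import *
print(sense())"
```

```text
time: 3.0
tool_pos: [571.4, -175.2, 231.4]
tcp_rot: [-180.0, -0.0, 97.7]
ft_force: [0.4, -0.2, 0.2]
finger_gap: 40.0
time: 4.0
tool_pos: [571.5, -175.2, 231.4]
tcp_rot: [180.0, -0.0, -179.2]
ft_force: [0.3, 0.4, -0.0]
finger_gap: 40.2
{'time': 4.0, 'joint_pos': array([-2.19590924e+01,  7.12366584e+00,  8.56372178e+01,  2.20651374e-03,
        8.72484170e+01, -1.12712206e+02]), 'qd': array([-6.53426063e-02,  8.36219500e-02, -8.01513974e-02, -3.84306266e-02,
        4.35024372e-02, -8.24269597e+01]), 'joint_efforts': array([ 9.32726834e-04, -5.66094089e+01, -5.00814843e+01, -4.46429931e-05,
        2.00655275e-03,  3.03843610e+00]), 'tool_pos': array([ 571.45191557, -175.1868976 ,  231.36625377]), 'tcp_rot': array([ 1.79994376e+02, -7.72850014e-03, -1.79246993e+02]), 'ft_force': array([ 0.34501024,  0.35185966, -0.01527458]), 'wrist_torque': array([ 0.02000739, -0.02401708, -0.01956331]), 'finger_gap': 40.230288412861185}
```

```bash
python3 -m creep '{"translation":[[0,0,0],[-0.5,1.2,15],[0,0,25],[0,0,25],[0,0,15],[0,0,10],[0,0,5],[0,0,2],[0,0,0]],"rotation":[[0,0,0],[0,0,0],[0,0,0],[0,0,0],[0,0,0],[0,0,0],[0,0,0],[0,0,0],[0,0,0]],"claw":[40,40,40,40,40,40,40,40,40]}'
python3 -c "
from h import *
print(sense())
s=snapshot('scene');crop(s,180,120,120,150,4,'s2');s=snapshot('top');crop(s,345,190,120,120,5,'t2b')"
```

```text
time: 4.9
tool_pos: [572.8, -174.6, 135.0]
tcp_rot: [-180.0, 0.1, -179.6]
ft_force: [-0.1, 0.1, 0.1]
finger_gap: 40.1
{'time': 4.9, 'joint_pos': array([-2.18542783e+01,  1.08670634e+01,  9.17300431e+01,  1.50483127e-03,
        7.73391052e+01, -1.12244143e+02]), 'qd': array([-0.04276038, -0.27868625, -0.48846079,  0.06535718,  0.21053785,
       -0.10071657]), 'joint_efforts': array([ 4.14513313e-03, -5.73262668e+01, -4.74995542e+01,  6.28509260e-04,
       -8.71548196e-02,  1.49239297e-02]), 'tool_pos': array([ 572.82115307, -174.56727593,  134.97090318]), 'tcp_rot': array([-1.79977212e+02,  5.95971348e-02, -1.79610453e+02]), 'ft_force': array([-0.08134268,  0.0800968 ,  0.05475694]), 'wrist_torque': array([0.01455068, 0.02217267, 0.01316938]), 'finger_gap': 40.10765431445421}
```

View pics/s2.png

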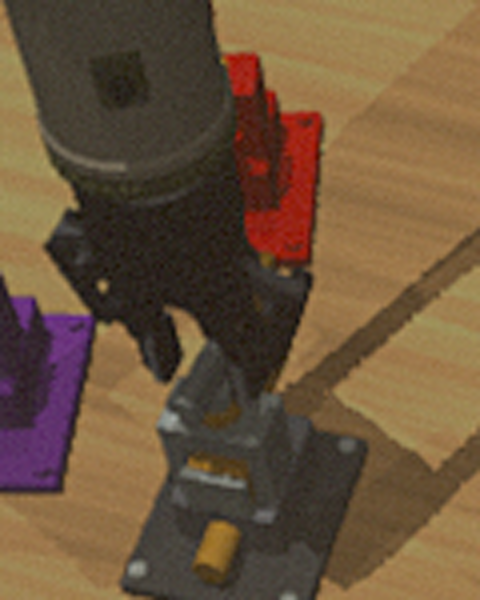

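View pics/t2b.png

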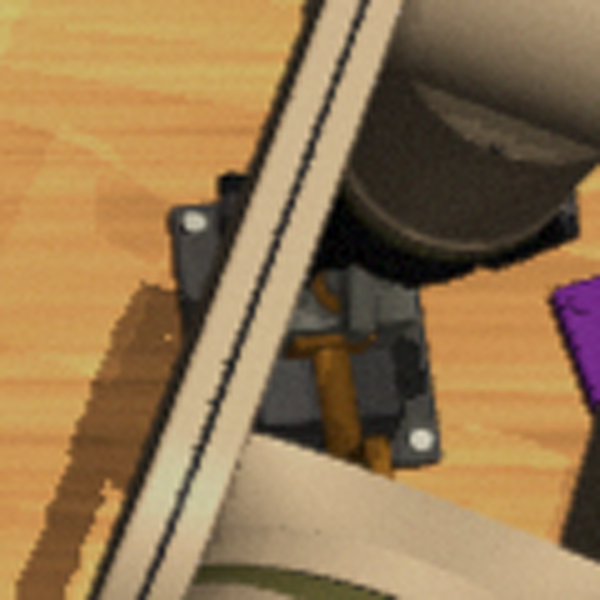

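```bash
python3 -m creep '{"translation":[[0,0,0],[0,0,0],[0,0,0]],"rotation":[[0,0,0],[0,0,0],[0,0,0]],"claw":[17,17,15]}' 20
python3 -m creep '{"translation":[[0,0,0],[0,0,0],[0,0,0]],"rotation":[[0,0,0],[0,0,0],[0,0,0]],"claw":[13,13,13]}' 20
python3 -c "
from h import *
s=sense();print(s['ft_force'],s['wrist_torque'],s['tool_pos'],s['finger_gap'])"
```

```text
time: 5.3
tool_pos: [572.5, -174.5, 134.6]
tcp_rot: [-180.0, 0.0, -179.6]
ft_force: [-0.0, -0.0, -0.1]
finger_gap: 14.8
time: 5.6
tool_pos: [572.4, -174.4, 134.3]
tcp_rot: [-180.0, 0.0, -179.6]
ft_force: [-0.1, -0.7, 0.8]
finger_gap: 12.9
[-0.07317092 -0.7454144   0.7883386 ] [-0.09885263 -0.02239698 -0.02682405] [ 572.38805755 -174.43591728  134.33137933] 12.889009382530276
```

```bash
python3 -m creep '{"translation":[[0,0,0],[0,0,0],[0,0,0]],"rotation":[[0,0,0],[0,0,0],[0,0,0]],"claw":[11,10,10]}' 20
python3 -c "
from h import *
s=sense();print(s['ft_force'],s['wrist_torque'],s['tool_pos'],s['finger_gap'])"
```

```text
time: 5.9
tool_pos: [572.4, -174.8, 134.4]
tcp_rot: [-180.0, 0.0, -179.6]
ft_force: [-0.2, -3.2, 1.0]
finger_gap: 11.4
[-0.18509528 -3.20661518  1.03071593] [-0.44171706  0.03722313 -0.02383568] [ 572.40588411 -174.75261492  134.42719905] 11.35708283739695
```

```bash
cat > q.py <<'E'
from bench import *
s=sense();print("F",s['ft_force'].round(2),"T",s['wrist_torque'].round(3),s['tool_pos'].round(2),s['tcp_rot'].round(2),s['finger_gap'].round(2),s['time'])
E
python3 -m creep '{"translation":[[0,-0.4,0],[0,0,0]],"rotation":[[0,0,0],[0,0,0]],"claw":[6,6]}' 40; python3 q.py
python3 -m creep '{"translation":[[0,0,-0.1],[0,0,-0.1],[0,0,0]],"rotation":[[0,0,0.04],[0,0,0.04],[0,0,0]],"claw":[6,6,6]}'; python3 q.py
```

```text
time: 6.1
tool_pos: [572.4, -174.8, 134.4]
tcp_rot: [180.0, 0.0, -179.6]
ft_force: [-0.4, -1.4, 1.2]
finger_gap: 11.4
time: 6.4
tool_pos: [572.4, -174.8, 134.5]
tcp_rot: [-180.0, 0.0, 175.8]
ft_force: [-0.6, -2.8, -0.5]
finger_gap: 11.4Traceback (most recent call last):
  File "q.py", line 2, in <module>
    s=sense();print("F",s['ft_force'].round(2),"T",s['wrist_torque'].round(3),s['tool_pos'].round(2),s['tcp_rot'].round(2),s['finger_gap'].round(2),s['time'])
                                                                                                                           ^^^^^^^^^^^^^^^^^^^^^
AttributeError: 'float' object has no attribute 'round'
Traceback (most recent call last):
  File "q.py", line 2, in <module>
    s=sense();print("F",s['ft_force'].round(2),"T",s['wrist_torque'].round(3),s['tool_pos'].round(2),s['tcp_rot'].round(2),s['finger_gap'].round(2),s['time'])
                                                                                                                           ^^^^^^^^^^^^^^^^^^^^^
AttributeError: 'float' object has no attribute 'round'
```

```bash
sed -i "s/,s\['finger_gap'\].round(2)//" q.py; python3 q.py
python3 -m creep '{"translation":[[0,0,-0.1],[0,0,-0.1],[0,0,0]],"rotation":[[0,0,0.04],[0,0,0.04],[0,0,0]],"claw":[6,6,6]}'; python3 q.py
```

```text
F [-0.58 -2.8  -0.55] T [-0.305 -0.03   0.131] [ 572.41 -174.84  134.49] [-1.7999e+02  1.0000e-02  1.7580e+02] 6.4
time: 6.7
tool_pos: [572.4, -174.9, 134.7]
tcp_rot: [-180.0, 0.0, 171.3]
ft_force: [-0.3, -2.0, 0.1]
finger_gap: 10.6
F [-0.32 -2.03  0.06] T [-0.422 -0.072  0.117] [ 572.43 -174.89  134.72] [-1.7999e+02  1.0000e-02  1.7127e+02] 6.7
```

```bash
cat > ok.py <<'E'
from bench import *
import sys
s=sense();print("F",s['ft_force'].round(2),"T",s['wrist_torque'].round(3),s['tool_pos'].round(2),s['tcp_rot'].round(2)[2],s['time'])
sys.exit(abs(s['wrist_torque'][2])>0.18)
E
python3 -m creep '{"translation":[[0,0,-0.13],[0,0,-0.13],[0,0,0]],"rotation":[[0,0,0.05],[0,0,0.05],[0,0,0]],"claw":[6,6,6]}'>/dev/null; python3 ok.py &&
python3 -m creep '{"translation":[[0,0,-0.13],[0,0,-0.13],[0,0,0]],"rotation":[[0,0,0.05],[0,0,0.05],[0,0,0]],"claw":[6,6,6]}'>/dev/null; python3 ok.py &&
python3 -m creep '{"translation":[[0,0,-0.13],[0,0,-0.13],[0,0,0]],"rotation":[[0,0,0.05],[0,0,0.05],[0,0,0]],"claw":[6,6,6]}'; python3 ok.py
```

```text
F [ 0.21 -3.63  1.3 ] T [-0.558 -0.029  0.136] [ 572.42 -174.98  135.01] 165.57 7.0
F [ 0.21 -3.63  1.3 ] T [-0.558 -0.029  0.136] [ 572.42 -174.98  135.01] 165.57 7.0
F [ 0.21 -3.63  1.3 ] T [-0.558 -0.029  0.136] [ 572.42 -174.98  135.01] 165.57 7.0False
False
False
```

```bash
sed -i 's/sys.exit(.*/sys.exit(int(abs(s["wrist_torque"][2])>0.18))/' ok.py
python3 -m creep '{"translation":[[0,-0.3,-0.13],[0,0,-0.13],[0,0,0]],"rotation":[[0,0,0.05],[0,0,0.05],[0,0,0]],"claw":[6,6,6]}'>/dev/null; python3 ok.py &&
python3 -m creep '{"translation":[[0,0,-0.13],[0,0,-0.13],[0,0,0]],"rotation":[[0,0,0.05],[0,0,0.05],[0,0,0]],"claw":[6,6,6]}'>/dev/null && python3 ok.py &&
python3 -m creep '{"translation":[[0,0,-0.13],[0,0,-0.13],[0,0,0]],"rotation":[[0,0,0.05],[0,0,0.05],[0,0,0]],"claw":[6,6,6]}' && python3 ok.py
```

```text
F [ 0.76 -2.45  1.17] T [-0.457 -0.057  0.092] [ 572.36 -175.1   135.23] 159.88 7.3
F [-0.16 -3.22  1.6 ] T [-0.513 -0.031  0.097] [ 572.32 -175.18  135.51] 154.18 7.6
time: 7.9
tool_pos: [572.3, -175.2, 135.8]
tcp_rot: [-180.0, 0.0, 148.5]
ft_force: [0.8, -3.5, 0.7]
finger_gap: 11.3
F [ 0.79 -3.48  0.75] T [-0.59  -0.073  0.065] [ 572.29 -175.25  135.76] 148.46 7.9
```

```bash

python3 -m creep '{"translation":[[-0.3,-0.5,-0.13],[0,0,-0.13],[0,0,0]],"rotation":[[0,0,0.05],[0,0,0.05],[0,0,0]],"claw":[6,6,6]}'>/dev/null; python3 ok.py &&
python3 -m creep '{"translation":[[0,0,-0.13],[0,0,-0.13],[0,0,0]],"rotation":[[0,0,0.05],[0,0,0.05],[0,0,0]],"claw":[6,6,6]}'>/dev/null && python3 ok.py &&
python3 -m creep '{"translation":[[0,0,-0.13],[0,0,-0.13],[0,0,0]],"rotation":[[0,0,0.05],[0,0,0.05],[0,0,0]],"claw":[6,6,6]}'>/dev/null && python3 ok.py &&
python3 -m creep '{"translation":[[0,0,-0.13],[0,0,-0.13],[0,0,0]],"rotation":[[0,0,0.05],[0,0,0.05],[0,0,0]],"claw":[6,6,6]}' && python3 ok.py
```

```text
F [-0.68 -1.5   1.33] T [-0.242  0.031  0.096] [ 572.25 -175.38  135.99] 142.75 8.2
F [ 0.06 -0.05  0.89] T [-0.257  0.082  0.125] [ 572.23 -175.5   136.27] 137.02 8.5
F [-0.15 -1.7   1.67] T [-0.245  0.121  0.135] [ 572.16 -175.57  136.51] 131.3 8.8
time: 9.1
tool_pos: [572.1, -175.6, 136.7]
tcp_rot: [-180.0, -0.0, 125.6]
ft_force: [-1.2, -2.8, 1.7]
finger_gap: 10.8
F [-1.18 -2.77  1.74] T [-0.23   0.253  0.102] [ 572.11 -175.6   136.72] 125.57 9.1
```

```bash

python3 -m creep '{"translation":[[0,-0.3,-0.13],[0,0,-0.13],[0,0,0]],"rotation":[[0,0,0.05],[0,0,0.05],[0,0,0]],"claw":[6,6,6]}'>/dev/null; python3 ok.py &&
python3 -m creep '{"translation":[[0,0,-0.13],[0,0,-0.13],[0,0,0]],"rotation":[[0,0,0.05],[0,0,0.05],[0,0,0]],"claw":[6,6,6]}'>/dev/null && python3 ok.py &&
python3 -m creep '{"translation":[[0,0,-0.13],[0,0,-0.13],[0,0,0]],"rotation":[[0,0,0.05],[0,0,0.05],[0,0,0]],"claw":[6,6,6]}'>/dev/null && python3 ok.py &&
python3 -m creep '{"translation":[[0,0,-0.13],[0,0,-0.13],[0,0,0]],"rotation":[[0,0,0.05],[0,0,0.05],[0,0,0]],"claw":[6,6,6]}' && python3 ok.py
```

```text
F [-1.53 -0.69  1.9 ] T [-0.19   0.148  0.093] [ 571.99 -175.69  137.  ] 119.84 9.4
F [-1.69 -0.73  2.01] T [-0.185  0.233  0.108] [ 571.94 -175.73  137.27] 114.11 9.7
F [-1.8  -1.39  1.82] T [-0.155  0.409  0.125] [ 571.86 -175.76  137.52] 108.39 10.0
time: 10.3
tool_pos: [571.8, -175.8, 137.8]
tcp_rot: [-180.0, -0.0, 102.6]
ft_force: [-3.5, -1.2, 1.7]
finger_gap: 10.8
F [-3.45 -1.25  1.72] T [-0.155  0.463  0.128] [ 571.8  -175.83  137.76] 102.65 10.3
```

```bash

python3 -m creep '{"translation":[[0,-0.6,-0.13],[0,0,-0.13],[0,0,0]],"rotation":[[0,0,0.05],[0,0,0.05],[0,0,0]],"claw":[6,6,6]}'>/dev/null; python3 ok.py &&
python3 -m creep '{"translation":[[0,0,-0.13],[0,0,-0.13],[0,0,0]],"rotation":[[0,0,0.05],[0,0,0.05],[0,0,0]],"claw":[6,6,6]}'>/dev/null && python3 ok.py &&
python3 -m creep '{"translation":[[0,0,-0.13],[0,0,-0.13],[0,0,0]],"rotation":[[0,0,0.05],[0,0,0.05],[0,0,0]],"claw":[6,6,6]}'>/dev/null && python3 ok.py &&
python3 -m creep '{"translation":[[0,0,-0.13],[0,0,-0.13],[0,0,0]],"rotation":[[0,0,0.05],[0,0,0.05],[0,0,0]],"claw":[6,6,6]}' && python3 ok.py
```

```text
F [ 0.21 -0.67  1.82] T [-0.079  0.067  0.096] [ 571.63 -175.86  138.07] 96.92 10.6
F [-1.04 -1.38  0.84] T [-0.104  0.1    0.074] [ 571.52 -175.87  138.31] 91.19 10.9
F [-0.44 -0.18  1.32] T [-0.031  0.22   0.169] [ 571.44 -175.88  138.56] 85.47 11.2
time: 11.5
tool_pos: [571.4, -175.9, 138.8]
tcp_rot: [-180.0, -0.0, 79.7]
ft_force: [-1.7, 0.3, 1.6]
finger_gap: 11.3
F [-1.69  0.3   1.59] T [-0.027  0.3    0.082] [ 571.38 -175.87  138.84] 79.73 11.5
```

```bash

python3 -m creep '{"translation":[[0,-0.3,-0.13],[0,0,-0.13],[0,0,0]],"rotation":[[0,0,0.05],[0,0,0.05],[0,0,0]],"claw":[6,6,6]}'>/dev/null; python3 ok.py &&
python3 -m creep '{"translation":[[0,0,-0.13],[0,0,-0.13],[0,0,0]],"rotation":[[0,0,0.05],[0,0,0.05],[0,0,0]],"claw":[6,6,6]}'>/dev/null && python3 ok.py &&
python3 -m creep '{"translation":[[0,0,-0.13],[0,0,-0.13],[0,0,0]],"rotation":[[0,0,0.05],[0,0,0.05],[0,0,0]],"claw":[6,6,6]}'>/dev/null && python3 ok.py &&
python3 -m creep '{"translation":[[0,0,-0.13],[0,0,-0.13],[0,0,0]],"rotation":[[0,0,0.05],[0,0,0.05],[0,0,0]],"claw":[6,6,6]}' && python3 ok.py
```

```text
F [-1.86 -0.42  1.2 ] T [-0.064  0.151  0.11 ] [ 571.24 -175.85  139.12] 74.01 11.8
F [-1.02  0.4   1.46] T [-0.004  0.175  0.116] [ 571.15 -175.83  139.35] 68.28 12.1
F [-0.88 -0.34  1.22] T [-0.006  0.332  0.113] [ 571.09 -175.81  139.63] 62.55 12.4
time: 12.7
tool_pos: [571.0, -175.8, 139.8]
tcp_rot: [-180.0, -0.0, 56.8]
ft_force: [-2.5, 0.7, 2.4]
finger_gap: 11.1
F [-2.51  0.67  2.41] T [0.056 0.423 0.108] [ 571.02 -175.78  139.85] 56.82 12.7
```

```bash

python3 -m creep '{"translation":[[0,-0.4,-0.13],[0,0,-0.13],[0,0,0]],"rotation":[[0,0,0.05],[0,0,0.05],[0,0,0]],"claw":[6,6,6]}'>/dev/null; python3 ok.py &&
python3 -m creep '{"translation":[[0,0,-0.13],[0,0,-0.13],[0,0,0]],"rotation":[[0,0,0.05],[0,0,0.05],[0,0,0]],"claw":[6,6,6]}'>/dev/null && python3 ok.py &&
python3 -m creep '{"translation":[[0,0,-0.13],[0,0,-0.13],[0,0,0]],"rotation":[[0,0,0.05],[0,0,0.05],[0,0,0]],"claw":[6,6,6]}'>/dev/null && python3 ok.py &&
python3 -m creep '{"translation":[[0,0,-0.13],[0,0,-0.13],[0,0,0]],"rotation":[[0,0,0.05],[0,0,0.05],[0,0,0]],"claw":[6,6,6]}' && python3 ok.py
```

```text
F [-1.17 -0.23  0.63] T [0.018 0.189 0.14 ] [ 570.88 -175.69  140.12] 51.08 13.0
F [-1.67  0.89  2.61] T [0.049 0.228 0.166] [ 570.82 -175.64  140.39] 45.36 13.3
F [-0.46  0.66  2.14] T [0.124 0.348 0.116] [ 570.75 -175.58  140.61] 39.63 13.6
time: 13.9
tool_pos: [570.7, -175.5, 140.9]
tcp_rot: [-180.0, 0.0, 33.9]
ft_force: [-1.9, 0.9, 2.3]
finger_gap: 11.2
F [-1.9   0.93  2.32] T [0.147 0.368 0.089] [ 570.74 -175.51  140.89] 33.9 13.9
```

```bash

python3 -m creep '{"translation":[[0,-0.4,-0.13],[0,0,-0.13],[0,0,0]],"rotation":[[0,0,0.05],[0,0,0.05],[0,0,0]],"claw":[6,6,6]}'>/dev/null; python3 ok.py &&
python3 -m creep '{"translation":[[0,0,-0.13],[0,0,-0.13],[0,0,0]],"rotation":[[0,0,0.05],[0,0,0.05],[0,0,0]],"claw":[6,6,6]}'>/dev/null && python3 ok.py
python3 -c "
from h import *
s=snapshot('scene');crop(s,180,120,120,150,4,'s3')"
```

```text
F [-1.53  1.03  0.77] T [0.013 0.186 0.155] [ 570.62 -175.39  141.17] 28.17 14.2
F [-2.31  0.43  2.08] T [0.059 0.204 0.093] [ 570.6  -175.33  141.45] 22.44 14.5
```

View pics/s3.png

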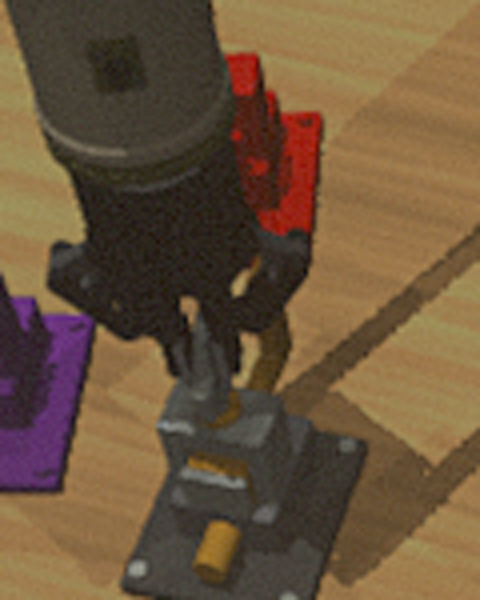

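```bash

python3 -m creep '{"translation":[[0,-0.3,-0.13],[0,0,-0.13],[0,0,0]],"rotation":[[0,0,0.05],[0,0,0.05],[0,0,0]],"claw":[6,6,6]}'>/dev/null; python3 ok.py &&
python3 -m creep '{"translation":[[0,0,-0.13],[0,0,-0.13],[0,0,0]],"rotation":[[0,0,0.05],[0,0,0.05],[0,0,0]],"claw":[6,6,6]}'>/dev/null && python3 ok.py &&
python3 -m creep '{"translation":[[0,0,-0.13],[0,0,-0.13],[0,0,0]],"rotation":[[0,0,0.05],[0,0,0.05],[0,0,0]],"claw":[6,6,6]}'>/dev/null && python3 ok.py &&
python3 -m creep '{"translation":[[0,0,-0.13],[0,0,-0.13],[0,0,0]],"rotation":[[0,0,0.05],[0,0,0.05],[0,0,0]],"claw":[6,6,6]}' && python3 ok.py
```

```text
F [-0.23  0.2  -0.08] T [-0.163  0.118  0.227] [ 570.55 -175.2   141.59] 16.68 14.85
```

```bash

python3 -m creep '{"translation":[[0,0,0]],"rotation":[[0,0,0]],"claw":[6]}'>/dev/null; python3 ok.py
python3 -m creep '{"translation":[[0,0,0],[0,0,0]],"rotation":[[0,0,0.03],[0,0,0]],"claw":[6,6]}'>/dev/null; python3 ok.py
```

```text
F [-0.33 -0.73 -0.82] T [-0.195  0.02   0.25 ] [ 570.5  -175.21  141.57] 16.74 14.95
F [-0.13 -0.71 -0.98] T [-0.122  0.04   0.29 ] [ 570.5  -175.2   141.59] 14.93 15.15
```

```bash

python3 -m creep '{"translation":[[0,0,0],[0,0,0]],"rotation":[[0,0,0.025],[0,0,0]],"claw":[6,6]}'>/dev/null; python3 ok.py
python3 -m creep '{"translation":[[0,0,0]],"rotation":[[0,0,0]],"claw":[6]}'>/dev/null; python3 ok.py
```

```text
F [ 0.03 -0.41 -0.95] T [-0.196 -0.019  0.328] [ 570.5  -175.14  141.62] 13.39 15.35
F [ 0.46 -2.56 -1.08] T [-0.232 -0.041  0.378] [ 570.46 -175.11  141.6 ] 13.44 15.45
```

```bash

python3 -m creep '{"translation":[[0,0,0],[0,0,0],[0,0,0]],"rotation":[[0,0,-0.06],[0,0,-0.06],[0,0,0]],"claw":[6,6,6]}'>/dev/null; python3 ok.py
```

```text
F [-0.64 -1.29 -0.5 ] T [-0.32  -0.119  0.18 ] [ 570.49 -175.2   141.61] 20.34 15.75
```

```bash

python3 -m creep '{"translation":[[0,0,0],[0,0,0]],"rotation":[[0,0,-0.05],[0,0,0]],"claw":[6,6]}'>/dev/null; python3 ok.py
```

```text
F [ 0.77 -1.46 -1.68] T [-0.385 -0.086  0.114] [ 570.49 -175.24  141.63] 23.09 15.95
```

```bash

python3 -m creep '{"translation":[[0,0,0],[0,0,0],[0,0,0],[0,0,-10],[0,0,-25],[0,0,-25],[0,0,-15]],"rotation":[[0,0,0],[0,0,0],[0,0,0],[0,0,0],[0,0,0],[0,0,0],[0,0,0]],"claw":[20,40,40,40,40,40,40]}'; python3 ok.py; python3 -c "
from bench import *
print(sense()['joint_pos'])"
```

```text
time: 16.65
tool_pos: [571.5, -175.4, 220.0]
tcp_rot: [179.9, -0.1, 23.1]
ft_force: [-0.2, 0.0, 1.8]
finger_gap: 39.8
F [-0.22  0.03  1.8 ] T [-0.054 -0.025  0.049] [ 571.47 -175.4   220.04] 23.12 16.65
[-2.19793352e+01  7.22626002e+00  8.67084903e+01  4.94527905e-03
  8.58640169e+01  4.48986641e+01]
```

```bash

python3 -m creep '{"translation":[[-18,-6,0],[-30,-10,0],[-30,-10,0],[0,0,0],[0,0,0],[0,0,0],[0,0,0]],"rotation":[[0,0,0],[0,0,0],[0,0,0],[0,0,0.1],[0,0,0.1],[0,0,0.105],[0,0,0]],"claw":[40,40,40,40,40,40,40]}'; python3 ok.py; python3 ov.py 571.5 -174.5 5.6 152 17 ov2
```

```text
time: 17.35
tool_pos: [488.5, -181.8, 217.1]
tcp_rot: [180.0, -0.0, 5.5]
ft_force: [-0.2, 0.1, 0.1]
finger_gap: 40.3
F [-0.22  0.09  0.09] T [0.01  0.026 0.021] [ 488.53 -181.82  217.13] 5.55 17.35
```

View pics/ov2.png

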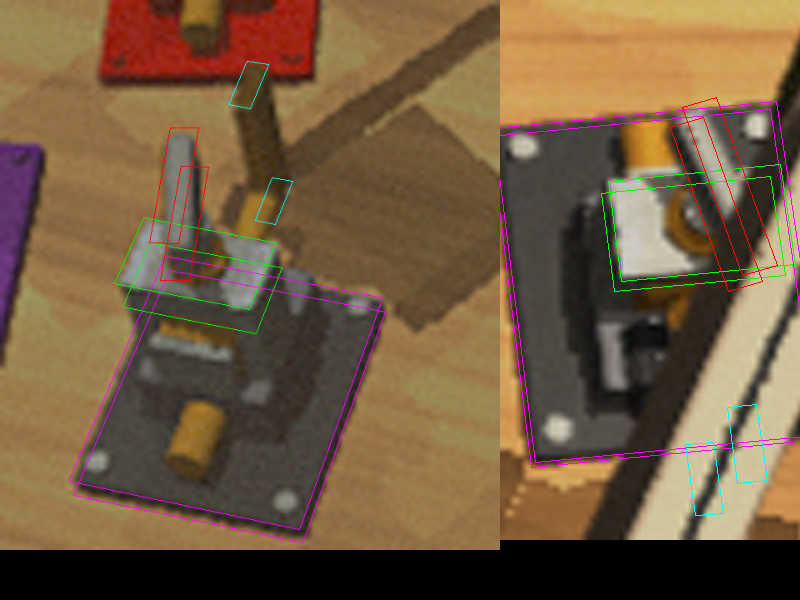

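```bash

python3 -m creep '{"translation":[[1.5,0,15],[0,0,30],[0,0,30],[0,0,25],[0,0,13],[0,0,7],[0,0,2],[0,0,0]],"rotation":[[0,0,0],[0,0,0],[0,0,0],[0,0,0],[0,0,0],[0,0,0],[0,0,0],[0,0,0]],"claw":[40,40,40,40,40,40,40,40]}'; python3 ok.py
python3 -m creep '{"translation":[[0,0,0],[0,0,0],[0,0,0],[0,0,0]],"rotation":[[0,0,0],[0,0,0],[0,0,0],[0,0,0]],"claw":[20,14,12,12]}' 20; python3 ok.py;  python3 -c "
from h import *
s=snapshot('scene');crop(s,180,120,120,150,4,'s4')"
```

```text
time: 18.25
tool_pos: [490.6, -181.9, 95.4]
tcp_rot: [180.0, -0.1, 5.7]
ft_force: [0.1, 0.4, 0.1]
finger_gap: 39.8
F [0.11 0.42 0.12] T [-0.009  0.031 -0.026] [ 490.62 -181.91   95.43] 5.68 18.25
time: 18.65
tool_pos: [490.3, -181.8, 95.2]
tcp_rot: [180.0, -0.0, 5.7]
ft_force: [-0.5, -0.4, -0.4]
finger_gap: 11.9
F [-0.46 -0.36 -0.42] T [-0.045  0.015 -0.02 ] [ 490.31 -181.81   95.19] 5.67 18.65
```

View pics/s4.png

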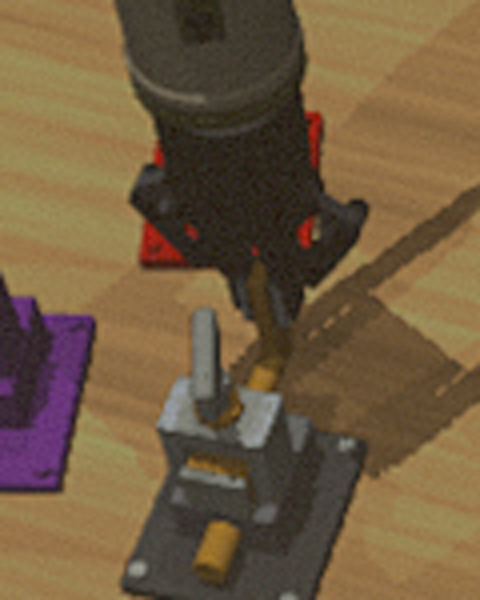

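Tab is between the fingers (about (262,290)). Close and centre.

```bash

python3 -m creep '{"translation":[[0,0,0],[0,0,0],[0,0,0]],"rotation":[[0,0,0],[0,0,0],[0,0,0]],"claw":[10,8,7]}' 25; python3 ok.py
python3 -m creep '{"translation":[[0,0,0],[0,0,0],[0,0,0]],"rotation":[[0,0,0],[0,0,0],[0,0,0]],"claw":[4,4,4]}' 60; python3 ok.py
```

```text
time: 19.0
tool_pos: [490.2, -181.8, 94.9]
tcp_rot: [180.0, -0.0, 5.7]
ft_force: [-0.1, -1.2, 2.6]
finger_gap: 9.5
F [-0.13 -1.19  2.63] T [-0.165  0.022 -0.025] [ 490.18 -181.84   94.95] 5.66 19.0
time: 19.3
tool_pos: [490.1, -181.8, 94.9]
tcp_rot: [180.0, -0.0, 5.7]
ft_force: [-1.3, -1.7, 3.2]
finger_gap: 9.3
F [-1.33 -1.69  3.17] T [-0.187  0.087 -0.029] [ 490.12 -181.83   94.94] 5.66 19.3
```

```bash

python3 -m creep '{"translation":[[-1,0,0],[-1,0,0],[-1,0,0],[0,0,0]],"rotation":[[0,0,0],[0,0,0],[0,0,0],[0,0,0]],"claw":[4,4,4,4]}'; python3 ok.py
python3 -m creep '{"translation":[[-1,0,0],[-2,0,0],[-2,0,0],[0,0,0]],"rotation":[[0,0,0],[0,0,0],[0,0,0],[0,0,0]],"claw":[4,4,4,4]}'; python3 ok.py
```

```text
time: 19.7
tool_pos: [487.2, -181.9, 94.8]
tcp_rot: [-180.0, -0.0, 5.7]
ft_force: [1.3, 0.6, 2.2]
finger_gap: 9.1
F [1.35 0.61 2.24] T [ 0.068 -0.603 -0.022] [ 487.21 -181.89   94.84] 5.66 19.7
time: 20.1
tool_pos: [481.9, -182.5, 94.9]
tcp_rot: [180.0, -0.0, 5.7]
ft_force: [0.8, 0.6, 3.2]
finger_gap: 9.6
F [0.84 0.62 3.17] T [ 0.114 -0.41   0.014] [ 481.89 -182.52   94.86] 5.66 20.1
```

```bash

python3 -m creep '{"translation":[[-2,0,0],[-3,0,0],[-4,0,0],[-4,0,0],[-4,0,0],[-4,0,0],[-4,0,0],[-4,0,0],[-3,0,0],[-1,0,0]],"rotation":[[0,0,0],[0,0,0],[0,0,0],[0,0,0],[0,0,0],[0,0,0],[0,0,0],[0,0,0],[0,0,0],[0,0,0]],"claw":[4,4,4,4,4,4,4,4,4,4]}'; python3 ok.py; python3 -c "
from h import *
s=snapshot('top')
for p in((470,325),(430,343),(446,394)): print(ray(s,*p,12))
crop(s,330,180,180,180,3,'t5');s=snapshot('scene');crop(s,180,120,120,150,4,'s5')"
```

```text
time: 21.1
tool_pos: [448.9, -185.8, 94.7]
tcp_rot: [-180.0, 0.0, 5.6]
ft_force: [1.7, -0.2, 2.0]
finger_gap: 9.6
F [ 1.71 -0.21  2.01] T [ 0.112 -0.752  0.033] [ 448.92 -185.76   94.71] 5.65 21.1
[ 415.78387282 -310.89712382   12.        ]
[ 376.55733985 -220.67090136   12.        ]
[ 268.99848131 -249.92956561   12.        ]
```

View pics/s5.png

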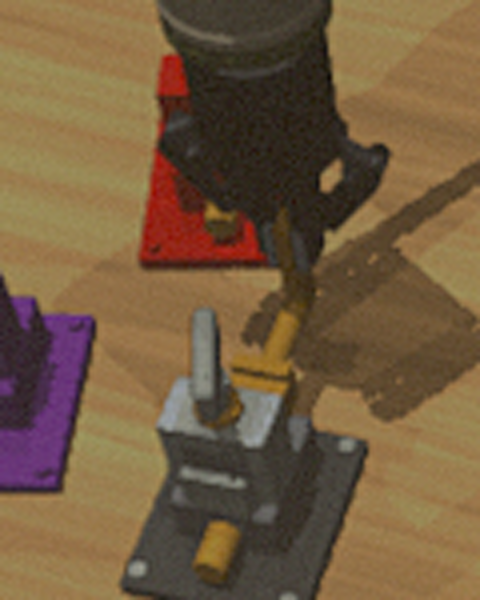

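```bash

python3 -m creep '{"translation":[[-2,0,0],[-4,0,0],[-5,0,0],[-5,0,0],[-5,0,0],[-5,0,0],[-2,0,0],[0,0,0]],"rotation":[[0,0,0],[0,0,0],[0,0,0],[0,0,0],[0,0,0],[0,0,0],[0,0,0],[0,0,0]],"claw":[4,4,4,4,4,4,4,4]}'; python3 ok.py;
python3 -m creep '{"translation":[[0,0,-2],[0,0,-5],[0,0,-8],[0,0,-8],[0,0,-5],[0,0,-2],[0,0,0]],"rotation":[[0,0,0],[0,0,0],[0,0,0],[0,0,0],[0,0,0],[0,0,0],[0,0,0]],"claw":[4,4,4,4,4,4,4]}'; python3 ok.py;
```

```text
time: 22.0
tool_pos: [419.9, -188.1, 93.7]
tcp_rot: [-179.9, 0.1, 5.6]
ft_force: [-0.3, 0.6, -1.5]
finger_gap: 9.4
F [-0.31  0.61 -1.53] T [-0.044  0.13   0.029] [ 419.87 -188.12   93.74] 5.64 22.0
time: 22.7
tool_pos: [421.7, -188.7, 125.3]
tcp_rot: [180.0, -0.0, 5.7]
ft_force: [-0.7, 1.1, -1.8]
finger_gap: 9.5
F [-0.7   1.08 -1.79] T [-0.04   0.107  0.024] [ 421.71 -188.66  125.28] 5.66 22.7
```

```bash

python3 -m creep '{"translation":[[1,-8,0],[1.5,-16,0],[2.2,-25,0],[2.5,-25,0],[2.5,-25,0],[2.5,-25,0],[2.5,-25,0],[2,-25,0],[2,-16,0],[1,-9,0]],"rotation":[[0,0,0],[0,0,0],[0,0,0],[0,0,0],[0,0,0],[0,0,0],[0,0,0],[0,0,0],[0,0,0],[0,0,0]],"claw":[4,4,4,4,4,4,4,4,4,4]}'; python3 ok.py;
python3 -m creep '{"translation":[[6,-6,0],[13,-13,0],[18,-18,0],[18,-18,0],[20,-20,0],[20,-20,0],[18,-20,0],[14,-15,0],[8,-8,0],[2,-2,0]],"rotation":[[0,0,0],[0,0,0],[0,0,0],[0,0,0],[0,0,0],[0,0,0],[0,0,0],[0,0,0],[0,0,0],[0,0,0]],"claw":[4,4,4,4,4,4,4,4,4,4]}'; python3 ok.py;python3 -c "
from h import *
s=snapshot('top')
crop(s,180,150,220,180,3,'t6');s=snapshot('scene');crop(s,290,180,180,180,3,'s6')"
```

```text
time: 23.7
tool_pos: [420.7, 13.2, 124.3]
tcp_rot: [-180.0, 0.0, 5.7]
ft_force: [-0.3, -0.0, -0.3]
finger_gap: 9.2
F [-0.29 -0.03 -0.27] T [0.011 0.074 0.007] [420.74  13.16 124.26] 5.74 23.7
time: 24.7
tool_pos: [544.4, 164.7, 124.3]
tcp_rot: [180.0, 0.0, 5.7]
ft_force: [-0.6, -0.9, -1.2]
finger_gap: 9.0
F [-0.58 -0.91 -1.17] T [-0.027  0.102  0.008] [544.41 164.68 124.29] 5.68 24.7
```

View pics/s6.png

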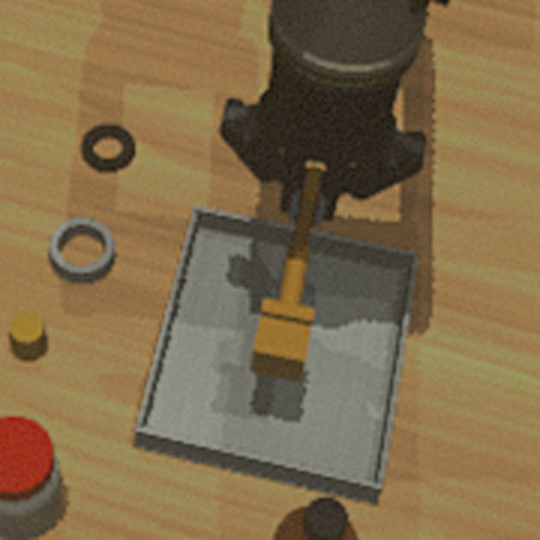

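View pics/t6.png

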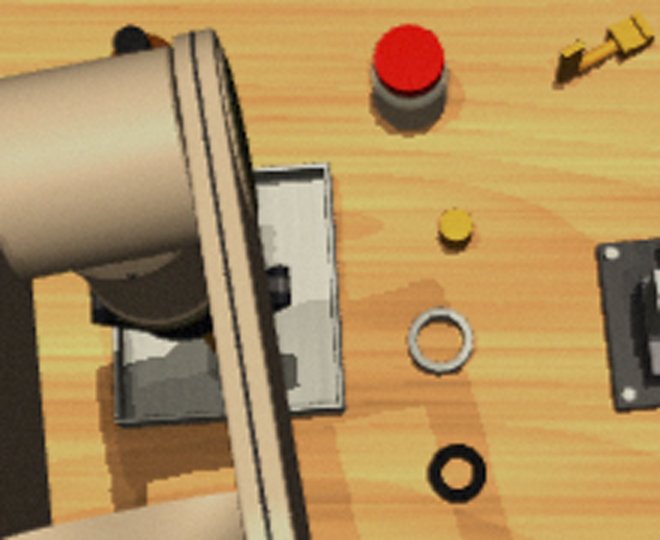

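```bash

python3 -m creep '{"translation":[[0,0,4],[0,0,10],[0,0,12],[0,0,12],[0,0,12],[0,0,10],[0,0,7],[0,0,3],[0,0,1],[0,0,0]],"rotation":[[0,0,0],[0,0,0],[0,0,0],[0,0,0],[0,0,0],[0,0,0],[0,0,0],[0,0,0],[0,0,0],[0,0,0]],"claw":[4,4,4,4,4,4,4,4,4,4]}'; python3 ok.py;
python3 -m creep '{"translation":[[0,0,1],[0,0,1],[0,0,1],[0,0,0]],"rotation":[[0,0,0],[0,0,0],[0,0,0],[0,0,0]],"claw":[4,4,4,4]}'; python3 ok.py
```

```text
time: 25.8
tool_pos: [544.2, 164.4, 54.0]
tcp_rot: [-180.0, -0.0, 5.7]
ft_force: [0.2, -0.3, -0.3]
finger_gap: 9.5
F [ 0.24 -0.28 -0.3 ] T [-0.029  0.084 -0.008] [544.15 164.41  53.98] 5.66 25.8
time: 26.2
tool_pos: [543.8, 164.3, 50.7]
tcp_rot: [-180.0, 0.0, 5.7]
ft_force: [0.1, 1.5, -2.1]
finger_gap: 9.5
F [ 0.07  1.46 -2.15] T [-0.003  0.137  0.041] [543.79 164.31  50.65] 5.66 26.2
```

```bash

python3 -m creep '{"translation":[[0,0,0.5],[0,0,0.5],[0,0,0]],"rotation":[[0,0,0],[0,0,0],[0,0,0]],"claw":[4,4,4]}'>/dev/null; python3 ok.py
python3 -m creep '{"translation":[[0,0,0.5],[0,0,0]],"rotation":[[0,0,0],[0,0,0]],"claw":[4,4]}'>/dev/null; python3 ok.py
```

```text
F [-0.04  0.07 -1.15] T [ 0.012  0.09  -0.017] [543.8  164.31  49.64] 5.66 26.5
F [ 0.06  0.56 -1.67] T [-0.03   0.09   0.024] [543.92 164.34  49.21] 5.66 26.7
```

```bash

python3 -m creep '{"translation":[[0,0,0.4],[0,0,0]],"rotation":[[0,0,0],[0,0,0]],"claw":[4,4]}'>/dev/null; python3 ok.py
python3 -m creep '{"translation":[[0,0,0.4],[0,0,0]],"rotation":[[0,0,0],[0,0,0]],"claw":[4,4]}'>/dev/null; python3 ok.py
```

```text
F [-2.01  0.27  2.24] T [-0.026  0.274 -0.02 ] [543.95 164.36  49.09] 5.66 26.9
F [-4.07 -1.02  6.53] T [-0.157  0.574 -0.036] [543.98 164.36  49.11] 5.66 27.1
```

```bash

python3 -m creep '{"translation":[[0,0,-0.4],[0,0,0],[0,0,0],[0,0,0],[0,0,0]],"rotation":[[0,0,0],[0,0,0],[0,0,0],[0,0,0],[0,0,0]],"claw":[4,9,11,15,25]}' 20; python3 ok.py
python3 -m creep '{"translation":[[0,0,0],[0,0,0],[0,0,-4],[0,0,-12],[0,0,-25],[0,0,-30],[0,0,-30],[0,0,-25],[0,0,-10],[0,0,0]],"rotation":[[0,0,0],[0,0,0],[0,0,0],[0,0,0],[0,0,0],[0,0,0],[0,0,0],[0,0,0],[0,0,0],[0,0,0]],"claw":[40,40,40,40,40,40,40,40,40,40]}'; python3 ok.py
python3 -m creep '{"translation":[[-10,0,0],[-25,0,0],[-25,0,0],[-25,0,0],[-25,0,0],[-10,0,0],[0,0,0]],"rotation":[[0,0,0],[0,0,0],[0,0,0],[0,0,0],[0,0,0],[0,0,0],[0,0,0]],"claw":[40,40,40,40,40,40,40]}'; python3 -c "
from h import *
s=snapshot('top');cv2.imwrite('pics/t7.png',s['frame'][:,:,::-1])
s=snapshot('scene');cv2.imwrite('pics/s7.png',s['frame'][:,:,::-1]);crop(s,190,150,270,220,2.9,'s7b')"
```

```text
time: 27.6
tool_pos: [543.9, 164.3, 48.7]
tcp_rot: [180.0, -0.0, 5.7]
ft_force: [0.3, -0.6, -0.2]
finger_gap: 24.7
F [ 0.29 -0.58 -0.21] T [ 0.016 -0.066 -0.027] [543.91 164.31  48.67] 5.66 27.6
time: 28.6
tool_pos: [545.2, 164.6, 187.4]
tcp_rot: [-180.0, -0.2, 5.7]
ft_force: [0.7, 0.9, 0.4]
finger_gap: 39.9
F [0.65 0.92 0.41] T [-0.005 -0.026  0.011] [545.19 164.63 187.37] 5.66 28.6
time: 29.3
tool_pos: [422.8, 152.3, 183.5]
tcp_rot: [180.0, 0.1, 5.7]
ft_force: [0.2, 0.1, -0.0]
finger_gap: 40.2
```

View pics/s7b.png

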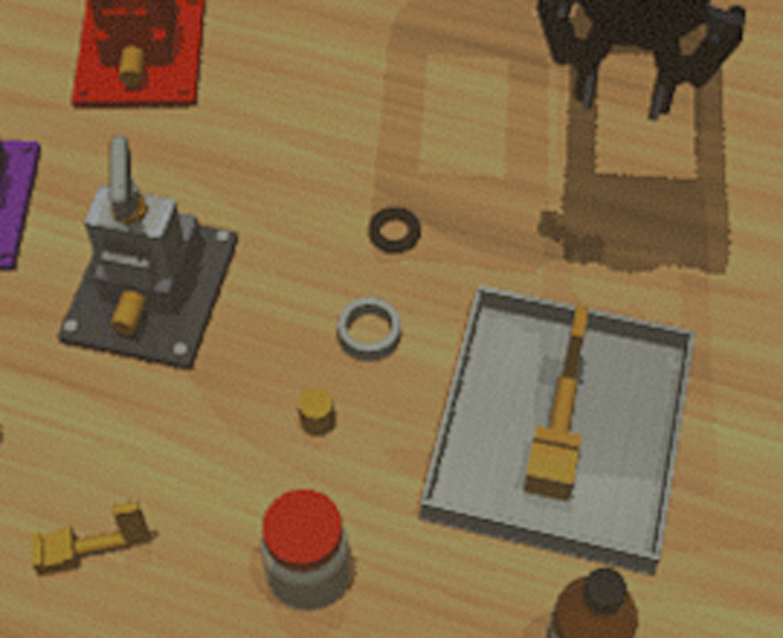

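View pics/t7.png

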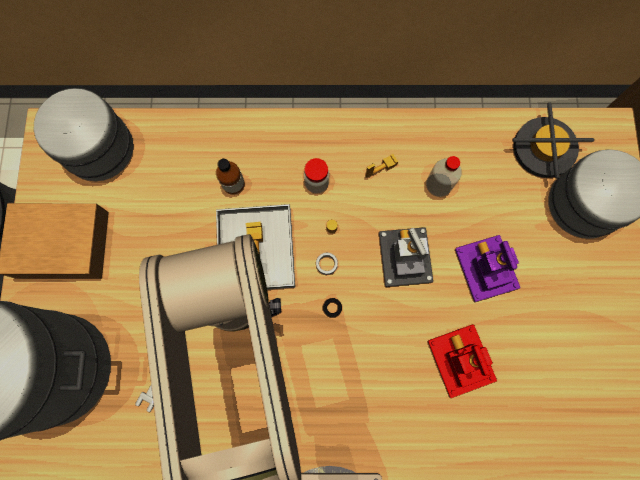

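```bash
python3 -c "
from bench import *
print(hand_in())"
```

```text
the job is handed in; nothing more can be done
None
```

I backed the spindle out until it met its clip, then drew the connector out of the yoke. It now stands upright on the tray floor. The job was handed in with about 29 s on the clock; the limit was 72 s. `hand_in()` reported no verdict.

- **Spindle:** I turned it clockwise about 2.9 rad at a steady drag of roughly 0.1 N m. The torque then climbed with each small further turn, reaching 0.38 N m at most. That winds the bush an estimated 0.19 rad, against the 0.25 rad that damages it. I eased the wind-up off before letting go, and left the spindle backed out.
- **Connector:** I drew it out level by about 70 mm with under 2 N of pull. I then lifted it and set it down, with about 6.5 N of upward force on the tool when it touched the floor.
- **Final pictures:** The connector stands upright inside the tray with the gripper clear of it. The T-bar is still at its backed-out angle. The ferrule, seal, plug, jar, brown bottle, clear bottle and smaller connector, and the purple and red yokes, show no visible movement. The spanner is mostly hidden by the arm in the last top picture, so I could not check all of it; the arm never worked near it.
- **Disagreement:** The two cameras differed by about 1 to 3 mm on where the T-bar was. I centred the gripper by feel, and sideways forces stayed under about 4 N.

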